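Set out the microscopy workplace

TASK

Set out the workplace round the two round dishes: lay the flat tissue packet on the bench exactly midway between the dishes, then stand the small oil bottle from the front of the bench upright on the middle of the packet. Put the small square cover-slip box on the bench just beyond the right-hand dish (your right, facing the bench), in line with the two dishes and with about 2 cm clear between box and dish, and stand the lens case upright in the middle of the lid of the flat slide box. Leave both dishes and the slide box where they are, and everything the right way up.

Things in the scene. Friction and masses are not known exactly. Their poses are not given: they have to be found in the camera images.
- tissue_pack_mid (a point): centre of the flat packet of lens tissues, a thin rigid oblong pack 53 x 101 mm and 10 mm thick, lying flat; its own y axis is the long one, z is up. It may finally lie any way round
- oil_bottle_mid (a point): centre (half-way up) of the small oil bottle with a screw cap: 68 mm high, round body 31 mm in diameter up to about 45 mm, then shoulder and an 18 mm cap from 54 mm up; z is up. Starts upright in front of the dishes; a like bottle far off at the left end of the bench is not meant
- slip_box_mid (a point): centre of the small white cover-slip box, 33 x 33 mm and 16 mm high; x and y axes square to its sides, z is up
- lens_case_mid (a point): centre (half-way up) of the objective lens case, an upright plain cylinder 63 mm high: black foot 38 mm in diameter up to 22 mm, amber upper part 36 mm in diameter above it; z is up. Starts upright
- dish_left: the left-hand lidded petri dish (+y side), round, 90 mm in diameter and 14 mm high, loose and light; origin at the centre of its underside, z up; its -y axis points at the right-hand dish, whose centre is 280 mm away
- dish_right: the right-hand lidded petri dish (-y side), same size, loose and light; origin at the centre of its underside; its +y axis points at the left-hand dish, so -y is the line on which the cover-slip box is to stand
- slide_box: the closed flat slide box, 174 x 205 mm (x by y) and 36 mm high with a flat level lid, on the bench to the far right; loose, 0.6 kg; origin at the centre of its underside, z up
- row_mid (a point): the point on the bench exactly midway between the two dishes (140 mm from each dish's centre), where the tissue packet's centre belongs; nothing marks it
Mind the look-alikes: they are no part of the job. What is meant by the part that bears tissue_pack_mid is not brown, and is the larger of those in its own colour.

How it is judged (in metres and radians):
At the end, for the whole second after the job is handed in: packet flat on bench, within 15 mm of midway between dishes; bottle on it, 12 mm; slip box on bench beyond right dish, 15 mm from the dishes' line, 66-105 mm between centres; lens case mid-lid on slide box, 15 mm; all upright (8 deg), at rest, released; dishes and slide box within 12 mm (horizontal distance between tissue_pack_mid and row_mid below 0.015 m and height (world z) of tissue_pack_mid between -0.001 and 0.011 m and horizontal distance between oil_bottle_mid and tissue_pack_mid below 0.012 m and height (world z) of oil_bottle_mid between 0.038 and 0.05 m and horizontal distance between lens_case_mid and slide_box below 0.015 m and height (world z) of lens_case_mid between 0.0615 and 0.0735 m and y of slip_box_mid in the frame of dish_right between -0.105 and -0.066 m and x of slip_box_mid in the frame of dish_right between -0.015 and 0.015 m and height (world z) of slip_box_mid between 0.002 and 0.014 m and angle between each of tissue_pack_mid, oil_bottle_mid, slip_box_mid, lens_case_mid's own z axis and vertical below 0.15 rad and linear speed of each of tissue_pack, oil_bottle, slip_box, lens_case below 0.02 m/s); the robot touches nothing.
It fails at once if the left-hand dish is shifted by more than 12 mm or tipped (distance of dish_left from where it was at the start of the episode above 0.012 m or angle between dish_left's own z axis and vertical above 0.3 rad).
It fails at once if the right-hand dish is shifted by more than 12 mm or tipped (distance of dish_right from where it was at the start of the episode above 0.012 m or angle between dish_right's own z axis and vertical above 0.3 rad).
It fails at once if the slide box is shifted by more than 12 mm or tipped (distance of slide_box from where it was at the start of the episode above 0.012 m or angle between slide_box's own z axis and vertical above 0.3 rad).
It also fails if it takes over 93 s, if anything falls off the work surface, if the arm or the gripper's body presses on something with over 40 N, if the wrist force passes 120 N, or if a joint passes its speed limit or range.

ROBOT

A 6-joint arm with a two-finger parallel gripper is mounted at the origin on a cart in front of the work surface, level with it; the furniture and walls round the work are solid. World frame = base frame: x ahead of the robot, y to its left, z up, the work surface at z = 0. Lengths are in mm, angles in rad, forces in N, time in s.
With the tool pointing down it reaches from about 275 to 775 mm from the base axis. Payload 14.6 kg.
Tool frame: the origin (TCP) lies on the centre line of the jaws, within the pads' length; the fingertips stand 22 mm ahead of it and the grasp point (between the pads) lies 3 mm ahead of it; z points along the fingers, y is the direction in which the jaws open and shut (so a half turn about z gives the same grasp; the last joint's range is limited). The gripper opens to 85 mm and grips with 20 to 120 N. Pads are 22 mm wide; open, the fingers measure 114 mm over their backs; the gripper's body (76 mm by 85 mm) begins 54 mm behind the grasp point. The pads swing forward as they close: fully open they stand 13 mm farther back than shut.
Start: joints at [1.012, 0.263, -0.048, 1.259, 0, 1.415], TCP at [206.285, 482.778, 253.278] pointing down, gripper open.
Joint ranges: [-2.65, 2.65], [-0.89, 1.7], [-1.18, 1.37], [-2.13, 2.11], [-1.35, 1.29], [-3.14, 3.14]. Speed limits (rad/s): [1.89, 1.89, 2.57, 2.79, 3.14, 3.14].

INTERFACE

Orientations are given as a unit quaternion [w, x, y, z].
In Python, from workcell import get_obs, snapshot, camera_model, ctrl gives the robot as it stands.
- The arm moves only by the tool jog_arm, never from a script. Its argument "steps" is a list of rows, each an object with "rot": the turn, a rotation vector about the world's x, y, z in degrees, a list of three; "delta_pos": the shift along the world's x, y, z in cm, a list of three; "grip": the finger opening in cm, from 0 to 8.54. A call has 1 to 20 rows; each row shifts and turns the commanded pose from where the row before left it; what a row does not reach is not made up. A row lasts 1/8 s, in which the tool goes at most 62.5 mm and 10.7 degrees, less where a joint would pass 70% of its speed; a pose out of reach is approached as far as the arm can. A call with a gripper value outside its range is refused whole. The fingers move at their own pace and stop on an object; "grip_force" is the grip in N (left out, the last holds). Time passes only in rows, so rows that do not move let the fingers close. It gives the time, the measured TCP pose, the force and the opening at its end, in the units of the state.
- get_obs(): the state, without advancing time (a new reading comes with each control period).
- snapshot(name): name is "scene" or "top"; returns the picture (400x640x3 uint8, blue, green, red); there is no depth.
- camera_model(name): a dict with "mtx" (3x3 intrinsics, pixels), "k1" (the pictures are not rectified: a ray, as slopes to the right and down, at radius r is drawn at 1 + k1 r^2 times it, then the intrinsics apply), "origin" and "orientation" of the camera in the world. Camera axes: x right, y up, looking along -z (the intrinsics and any distortion apply to the point x, -y, -z); pixel columns grow to the right and rows downward; lengths in mm; the calibration is good to about 2 mm. A picture is of the moment at which its call begins. camera_model takes no time and is no camera call.
- ctrl.job_done(): hands the job in, once; it reports no verdict.
The state is a dict: "time": time; "joint_positions": joint angles; "qvel": joint speeds; "effort": joint torques, N m; "position": TCP position; "tcp_rot": TCP orientation; "force": force on the tool from outside, world axes, zero at the start; "torque": the same for the moment, N m; "grip_width": opening from 0.0 (shut) to 1.0 (fully open).
Only numpy, scipy, OpenCV 4.12 (cv2) and the standard library are available. Lean on these libraries where they do the work, as an engineer would, in place of code of your own. Each camera call takes 0.05 s, during which the arm holds its last target.

## Working session

There is one attempt and no reset: what is moved stays moved. The work goes in short steps, Python scripts to look and compute and a tool call to move; the robot and the scene stay as the last step left them, time stands still between calls to the robot, and variables do not carry over. Pictures are saved under pics/ and viewed, and the job is handed in when it is done.

Besides the shell and the picture viewer there is one more tool, called after "Call:" as name([rows], argument=value, ...), one row to a line, values as JSON. jog_arm: Moves the arm, as the interface text tells. Its arguments: {"type":"object","properties":{"steps":{"type":"array"},"grip_force":{"type":"number"}},"required":["steps"]}

```bash
mkdir -p pics; ls
cat > h.py <<'E'
import numpy as np, cv2
from workcell import get_obs, snapshot, camera_model, ctrl
E
python3 - <<'E'
from h import *
o=get_obs(); print(o)
for n in("scene","top"):
    im=snapshot(n); cv2.imwrite(f"pics/{n}0.png",im); print(camera_model(n))
E
```

```text
pics
{'time': 0.0, 'joint_positions': array([ 1.01168917e+00,  2.63544344e-01, -4.89461074e-02,  1.25943967e+00,
        2.36612607e-05,  1.41549981e+00]), 'qvel': array([ 5.45563126e-04, -9.15731135e-05,  1.50340259e-03,  2.38580709e-03,
       -8.24190105e-04,  1.15711806e-03]), 'effort': array([-1.79630722e-03, -6.37605357e+01,  3.84566295e+01,  1.37701991e-02,
       -1.70687827e-04,  2.50828026e-05]), 'position': array([206.13867897, 482.54474859, 252.81063406]), 'tcp_rot': array([-2.09302306e-04,  2.00536285e-01,  9.79686111e-01, -5.26978808e-04]), 'force': array([ 0.47929778,  0.17312859, -0.06088787]), 'torque': array([0.00491356, 0.01332639, 0.00908467]), 'grip_width': 0.9952412857284009}
{'mtx': array([[386.93334264,   0.        , 318.97308941],
       [  0.        , 386.93334264, 199.03984436],
       [  0.        ,   0.        ,   1.        ]]), 'k1': -0.081246860223323, 'origin': array([ 127.26347659, -610.49583619, 1025.65684646]), 'orientation': array([ 0.90498981,  0.31621059, -0.09765524, -0.26733456])}
{'mtx': array([[367.36456153,   0.        , 320.00177566],
       [  0.        , 367.36456153, 199.87261318],
       [  0.        ,   0.        ,   1.        ]]), 'k1': -0.020180914928979332, 'origin': array([ 470.38112544,   61.44160385, 1490.57752778]), 'orientation': array([-0.70625088, -0.01953844,  0.02472432,  0.70725996])}
```

View pics/scene0.png

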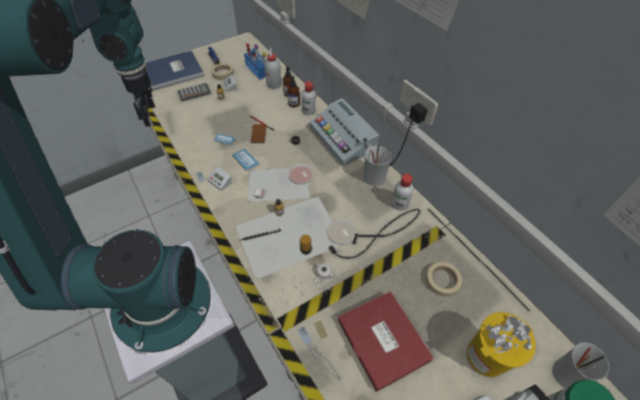

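View pics/top0.png

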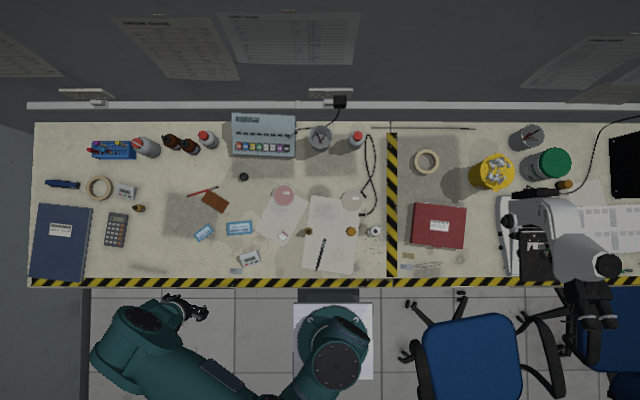

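Run:
```python
import cv2
t=cv2.imread("pics/top0.png"); s=cv2.imread("pics/scene0.png")
cv2.imwrite("pics/tc1.png",cv2.resize(t[170:275,185:385],None,fx=4,fy=4,interpolation=cv2.INTER_CUBIC))
cv2.imwrite("pics/sc1.png",cv2.resize(s[110:290,190:400],None,fx=3.3,fy=3.3,interpolation=cv2.INTER_CUBIC))
```

```text
(no output)
```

View pics/tc1.png

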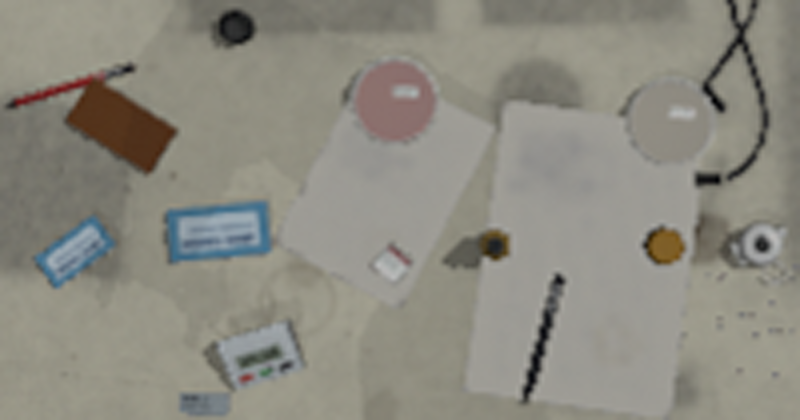

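View pics/sc1.png

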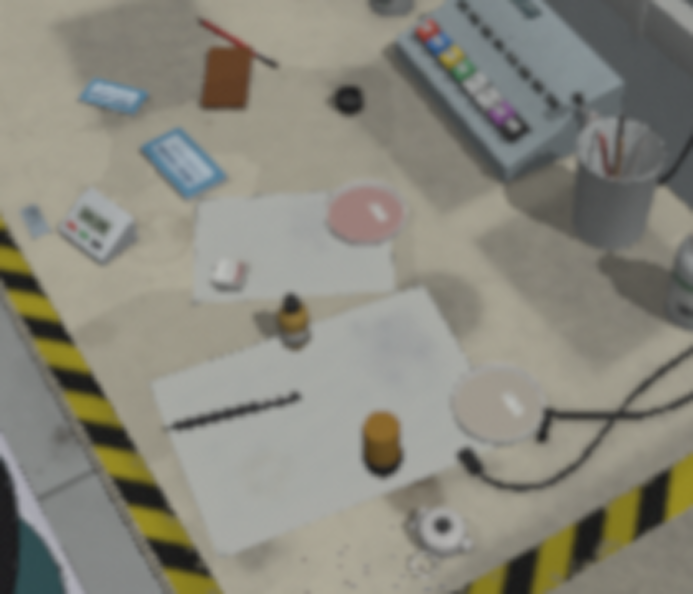

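```bash
cat >> h.py <<'E'
from scipy.spatial.transform import Rotation as R
def rays(n,uv):
    c=camera_model(n); uv=np.asarray(uv,float).reshape(-1,1,2)
    p=cv2.undistortPoints(uv,c["mtx"],np.array([c["k1"],0,0,0,0.]))[:,0]
    q=c["orientation"]; r=R.from_quat([q[1],q[2],q[3],q[0]])
    d=r.apply(np.c_[p[:,0],-p[:,1],-np.ones(len(p))])
    return c["origin"],d
def plane(n,uv,z):
    o,d=rays(n,uv); return o+d*((z-o[2])/d[:,2])[:,None]
def proj(n,P):
    c=camera_model(n); q=c["orientation"]; r=R.from_quat([q[1],q[2],q[3],q[0]])
    p=r.inv().apply(np.atleast_2d(P)-c["origin"])*[1,-1,-1]
    return cv2.projectPoints(p,np.zeros(3),np.zeros(3),c["mtx"],np.array([c["k1"],0,0,0,0.]))[0][:,0]
def tri(uv1,uv2):
    o1,d1=rays("scene",uv1);o2,d2=rays("top",uv2);d1=d1[0]/np.linalg.norm(d1);d2=d2[0]/np.linalg.norm(d2)
    a=np.linalg.lstsq(np.c_[d1,-d2],o2-o1,rcond=None)[0]
    p,q=o1+a[0]*d1,o2+a[1]*d2; return (p+q)/2,np.linalg.norm(p-q)
E
python3 - <<'E'
from h import *
t=cv2.imread("pics/top0.png"); s=cv2.imread("pics/scene0.png")
a=cv2.resize(t[175:250,310:385],None,fx=7,fy=7,interpolation=cv2.INTER_CUBIC)
b=cv2.resize(s[200:290,300:390],None,fx=6,fy=6,interpolation=cv2.INTER_CUBIC)
cv2.imwrite("pics/tc2.png",a);cv2.imwrite("pics/sc2.png",b)
for nm,im,x0,x1,y0,y1 in(("t",t,200,300,190,270),("s",s,200,270,130,210)):
    hsv=cv2.cvtColor(im,cv2.COLOR_BGR2HSV)
    def cc(lo,hi,lab,minA=15):
        m=cv2.inRange(hsv,lo,hi); n,l,st,ce=cv2.connectedComponentsWithStats(m)
        for i in range(1,n):
            if st[i][4]>=minA: print(nm,lab,st[i],ce[i].round(1))
    cc((95,70,60),(115,255,255),"blue")
    cc((10,110,40),(25,255,255),"amber")
    cc((170,25,90),(179,90,255),"pink");cc((0,25,90),(8,90,255),"pink2")
    cc((170,100,40),(179,255,255),"red")
E
```

```text
t blue [ 92 141  44  19 599] [114.7 150.9]
t blue [243 143   6   7  30] [245.7 145.8]
t blue [ 45 180  31   7 123] [ 59.9 183.1]
t blue [  29  203   60   79 3447] [ 58.4 243.4]
t blue [227 221  26  14 145] [239.2 227.7]
t blue [194 224  19  18  90] [203.2 232.6]
t blue [610 287  26  26 223] [620.8 294.3]
t blue [622 302  10   5  18] [626.5 304.4]
t blue [ 424  315   99   85 7036] [474.1 359.3]
t blue [336 325  32  24 233] [350.5 337.2]
t blue [200 367  36  25  40] [217.8 379.3]
t blue [298 392  11   8  38] [302.6 396.2]
t amber [165 135  11  11  51] [171.4 140.5]
t amber [182 139  12  12  50] [189.5 145.4]
t amber [468 153  47  39 953] [490.6 173.6]
t amber [558 180  15   9 100] [565.1 184.1]
t amber [202 190  27  23 304] [214.8 200.9]
t amber [135 205  10   7  40] [139.  207.8]
t amber [347 227   9   9  60] [350.7 231.3]
t amber [305 228   7   7  22] [308.1 230.7]
t pink2 [274 185  20  20 299] [283.3 195. ]
t red [ 87 148   7   5  20] [ 90.  149.5]
t red [414 203  34  19 254] [429.9 211.4]
t red [448 207  18  18 137] [456.9 215.3]
t red [411 219  41  29 299] [425.6 234.7]
t red [456
[... 507 characters left out ...]
amber [288  86  10   8  58] [292.8  89.9]
s amber [217  88   6   6  25] [219.9  90.6]
s amber [252 124  14  18 209] [258.3 132.9]
s amber [275 203   8   7  43] [278.6 206.4]
s amber [301 235  10  16 138] [305.3 242.9]
s amber [ 468  312   68   65 2072] [500.3 347.2]
s pink2 [371 150   5  14  25] [372.8 155.9]
s pink2 [289 166  23  17 294] [300.2 174.4]
s pink2 [391 292  43  69  86] [413.1 326.4]
s pink2 [338 298  38  20  39] [356.  307.1]
s pink2 [371 320  29  33 116] [385.1 336.7]
s pink2 [585 347   7  10  15] [588.3 351.1]
s pink2 [478 359  11  10  18] [483.1 363.8]
s red [385 316  11   9  23] [389.  320.7]
s red [394 333   7   5  18] [396.8 334.7]
s red [400 347   6   7  18] [402.7 350. ]
```

View pics/tc2.png

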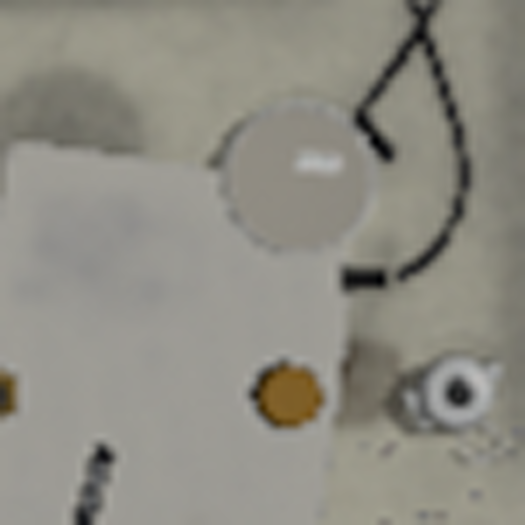

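View pics/sc2.png

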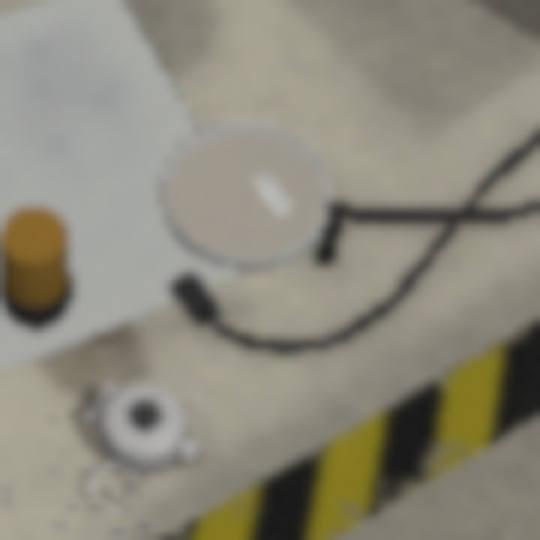

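Run:
```python
from h import *
t=cv2.imread("pics/top0.png"); s=cv2.imread("pics/scene0.png")
f=lambda im,y,x,w,h:cv2.resize(im[y:y+h,x:x+w],None,fx=10,fy=10,interpolation=cv2.INTER_CUBIC)
a=np.hstack([f(t,220,270,26,28),f(t,218,296,26,28),f(t,218,226,28,28)])
b=np.hstack([f(s,180,250,22,28),f(s,196,268,22,28),f(s,146,230,32,28)])
cv2.imwrite("pics/tc3.png",a);cv2.imwrite("pics/sc3.png",b)
for l,p in dict(pack=([245.1,160.0],[239.2,227.7]),dishL=([300.2,174.4],[283.3,195]),lens=([305.4,236.6],[350.7,231.3]),cap=([278.1,200.3],[308.4,230.4])).items():
    print(l,tri([p[0]],[p[1]]))
dl=plane("top",[[283.3,195]],14)[0];dr=plane("top",[[352.2,199.6]],14)[0];print(dl,dr,np.linalg.norm(dl-dr),plane("scene",[[300.2,174.4]],14))
print(dl,(dl+dr)/2, get_obs()['position'])
```

```text
pack (array([452.1963859 , 377.41833276,  -1.7302981 ]), np.float64(1.6905049588942977))
dishL (array([583.66740029, 198.98355927,   5.80293449]), np.float64(0.5808802589433865))
lens (array([439.28372369, -68.36057396,  67.06268056]), np.float64(3.4700669685390833))
cap (array([441.37834424,  96.05291095,  63.6026378 ]), np.float64(0.18653136328372963))
[582.78634437 198.35886285  14.        ] [563.88599378 -79.25858137  14.        ] 278.26007365420395 [[580.25659166 192.34788696  14.        ]]
[582.78634437 198.35886285  14.        ] [573.33616908  59.55014074  14.        ] [206.16846426 482.58991457 252.87959659]
```

View pics/tc3.png

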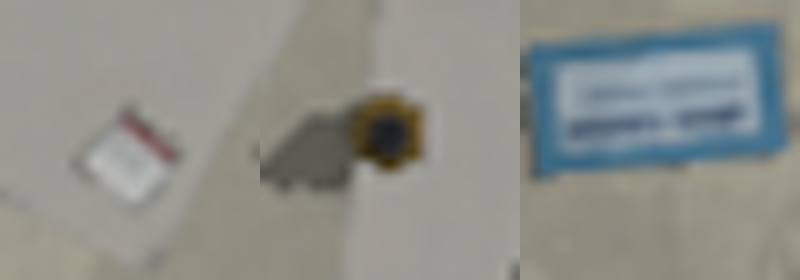

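View pics/sc3.png

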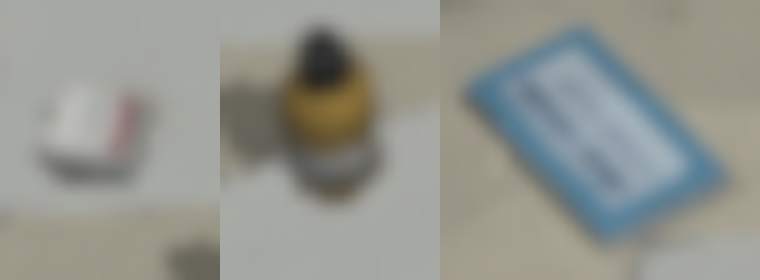

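Run:
```python
from h import *
T=lambda x,y,pts:(np.array(pts)+.5)/10-.5+[x,y]
pt=T(226,218,[(12,45),(257,25),(265,148),(15,172)]);ps=T(230,146,[(30,82),(142,28),(287,182),(165,240)])
# match: scene corner order
P=plane("top",pt,10);print("pack top plane",P.round(0),P.mean(0));print([np.linalg.norm(P[i]-P[i-1]) for i in range(4)])
Q=plane("scene",ps,10);print("scene",Q.round(0),Q.mean(0));print([np.linalg.norm(Q[i]-Q[i-1]) for i in range(4)])
print(tri([ps.mean(0)],[pt.mean(0)]))
e=(P[1]+P[2]-P[0]-P[3]);print("long axis ang",np.degrees(np.arctan2(e[1],e[0])))
e=(Q[0]+Q[1]-Q[2]-Q[3]);print("long axis scene",np.degrees(np.arctan2(e[1],e[0])))
st=T(270,220,[(78,162),(122,112),(178,160),(138,208)]);S=plane("top",st,16);print("slip",S.round(0),S.mean(0));print([np.linalg.norm(S[i]-S[i-1]) for i in range(4)])
for i in range(4):
    e=S[i]-S[i-1]; print(np.degrees(np.arctan2(e[1],e[0]))%90)
ss=T(250,180,[(60,85),(142,97),(120,158),(42,145)]);S2=plane("scene",ss,16);print(S2.mean(0),tri([ss.mean(0)],[st.mean(0)]))
dr=plane("scene",[[340.6,232.1]],14);print("dr scene",dr,tri([[340.6,232.1]],[[352.2,199.6]]))
print("lens",plane("top",[[350.7,231.3]],63),plane("scene",[[305.4,236.6]],63))
print("cap",plane("top",[[308.4,230.4]],68),plane("scene",[[278.1,200.3]],68))
# slide box red top
for n,seed in(("top",(425,230)),("scene",(370,340))):
    im=cv2.imread(f"pics/{n}0.png");h=cv2.cvtColor(im,cv2.COLOR_BGR2HSV)
    m=cv2.inRange(h,(168,70,40),(179,255,255))|cv2.inRange(h,(0,70,40),(6,255,255))
    m=cv2.morphologyEx(m,cv2.MORPH_CLOSE,np.ones((15,15)))
    c=[k for k in cv2.findContours(m,0,1)[0] if cv2.pointPolygonTest(k,seed,False)>=0]
    if c:
        ap=cv2.approxPolyDP(c[0],4,True)[:,0];print(n,ap.tolist(),cv2.boxPoints(cv2.minAreaRect(c[0])).round(1).tolist())
        W=plane(n,ap,36);print(W.round(0).tolist())
    y,x=(seed[1]-45,seed[0]-55);y=max(y,0)
cv2.imwrite("pics/box.png",np.hstack([cv2.resize(cv2.imread("pics/top0.png")[190:260,400:480],None,fx=5,fy=5,interpolation=2),cv2.resize(cv2.imread("pics/scene0.png")[285:393,330:440],(400,350),interpolation=2)]))
q=get_obs()['tcp_rot'];print(R.from_quat([*q[1:],q[0]]).as_matrix().round(3))
```

```text
pack top plane [[474. 426.  10.]
 [482. 327.  10.]
 [433. 323.  10.]
 [423. 424.  10.]] [453.19955252 375.00956612  10.        ]
[np.float64(50.91847657817948), np.float64(98.79196807430596), np.float64(49.44922668149413), np.float64(100.71472604305232)]
scene [[424. 421.  10.]
 [472. 424.  10.]
 [481. 323.  10.]
 [431. 321.  10.]] [452.05526955 371.91738393  10.        ]
[np.float64(100.08691391921634), np.float64(47.96572712809911), np.float64(101.69857000262049), np.float64(50.17546103714113)]
(array([453.36427354, 375.95936293,   4.95796893]), np.float64(0.5390768136969255))
long axis ang -84.99187594385494
long axis scene 94.4670381986482
slip [[419. 221.  16.]
 [439. 204.  16.]
 [420. 181.  16.]
 [401. 197.  16.]] [419.94867971 200.85070365  16.        ]
[np.float64(30.238927588699145), np.float64(26.488632299102456), np.float64(29.51994390033602), np.float64(24.831172876732293)]
52.67230560791546
48.68362007489909
49.532729595944005
50.181257424474666
[419.57569871 199.53677962  16.        ] (array([419.97441689, 200.97895924,  14.16365782]), np.float64(0.20949259465804007))
d
[... 285 characters left out ...]
14  92.86608771  68.        ]]
top [[414, 203], [411, 242], [462, 248], [466, 208]] [[408.79998779296875, 243.6999969482422], [413.8999938964844, 201.5], [467.1000061035156, 207.89999389648438], [462.0, 250.10000610351562]]
[[549.0, -323.0, 36.0], [394.0, -309.0, 36.0], [370.0, -511.0, 36.0], [528.0, -531.0, 36.0]]
scene [[390, 292], [338, 317], [376, 390], [432, 358]] [[335.6000061035156, 317.3999938964844], [393.3999938964844, 285.6000061035156], [433.8999938964844, 359.29998779296875], [376.20001220703125, 391.1000061035156]]
[[551.0, -334.0, 36.0], [389.0, -314.0, 36.0], [361.0, -515.0, 36.0], [525.0, -533.0, 36.0]]
[[-0.92   0.393 -0.001]
 [ 0.393  0.92  -0.001]
 [ 0.    -0.001 -1.   ]]
```

View pics/box.png

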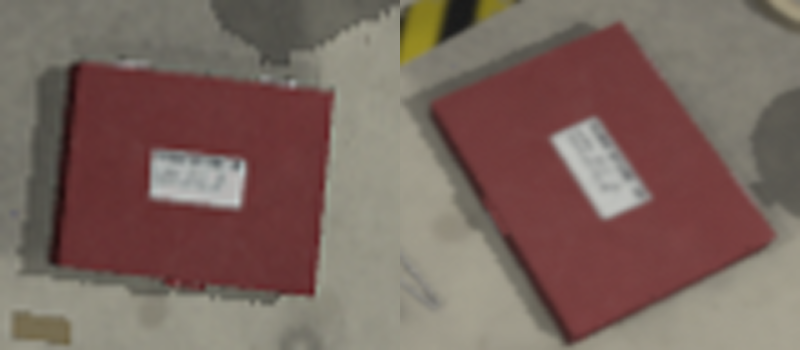

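Call:
jog_arm([
  {"delta_pos": [3.1,-1.35,-1.5],"rot": [0,0,-6.9],"grip": 7.0},
  {"delta_pos": [3.1,-1.35,-1.5],"rot": [0,0,-6.9],"grip": 7.0},
  {"delta_pos": [3.1,-1.35,-1.5],"rot": [0,0,-6.9],"grip": 7.0},
  {"delta_pos": [3.1,-1.35,-1.5],"rot": [0,0,-6.9],"grip": 7.0},
  {"delta_pos": [3.1,-1.35,-1.5],"rot": [0,0,-6.9],"grip": 7.0},
  {"delta_pos": [3.1,-1.35,-1.5],"rot": [0,0,-6.9],"grip": 7.0},
  {"delta_pos": [3.1,-1.35,-1.5],"rot": [0,0,-6.9],"grip": 7.0},
  {"delta_pos": [3.0,-1.3,-1.5],"rot": [0,0,-6.9],"grip": 7.0},
  {"delta_pos": [0,0,-1.5],"rot": [0,0,-6.9],"grip": 7.0},
  {"delta_pos": [0,0,-1.5],"rot": [0,0,0],"grip": 7.0},
  {"delta_pos": [0,0,0],"rot": [0,0,0],"grip": 7.0},
], grip_force=30)

```text
time: 1.48
position: [452.4, 375.1, 102.2]
tcp_rot: [-0.0, 0.676, 0.737, -0.001]
force: [-0.5, -0.4, 0.7]
grip_width: 0.819
```

Call:
jog_arm([
  {"delta_pos": [0,0,-3],"rot": [0,0,0],"grip": 7.0},
  {"delta_pos": [0,0,-3],"rot": [0,0,0],"grip": 7.0},
  {"delta_pos": [0,0,-1],"rot": [0,0,0],"grip": 7.0},
  {"delta_pos": [0,0,0],"rot": [0,0,0],"grip": 7.0},
  {"delta_pos": [0,0,0],"rot": [0,0,0],"grip": 7.0},
])

```text
time: 2.1
position: [453.8, 375.7, 34.5]
tcp_rot: [0.0, 0.677, 0.736, 0.001]
force: [0.5, 0.1, 0.8]
grip_width: 0.819
```

Run:
```python
from h import *
t=snapshot("top");s=snapshot("scene");cv2.imwrite("pics/top1.png",t);cv2.imwrite("pics/scene1.png",s)
cv2.imwrite("pics/m1.png",np.hstack([cv2.resize(t[190:260,200:280],None,fx=5,fy=5,interpolation=2),cv2.resize(s[120:190,210:290],None,fx=5,fy=5,interpolation=2)]))
print(get_obs()['position'],get_obs()['force'])
print(proj("top",[[452.5,375.1,10]]),proj("scene",[[452.5,375.1,10]]))
c=(np.array([(80,65),(332,92),(315,293),(57,263)])+.5)/5-.5+[400,190]
W=plane("top",c,36);print(W.round(0),W.mean(0))
```

```text
[453.76234578 375.61908699  34.30731667] [-0.46037116  0.20661867 -0.34511306]
[[239.24940344 227.46893861]] [[244.77761424 158.11986289]]
[[ 550. -330.   36.]
 [ 528. -531.   36.]
 [ 369. -514.   36.]
 [ 394. -309.   36.]] [ 460.33035874 -420.79139235   36.        ]
```

View pics/m1.png

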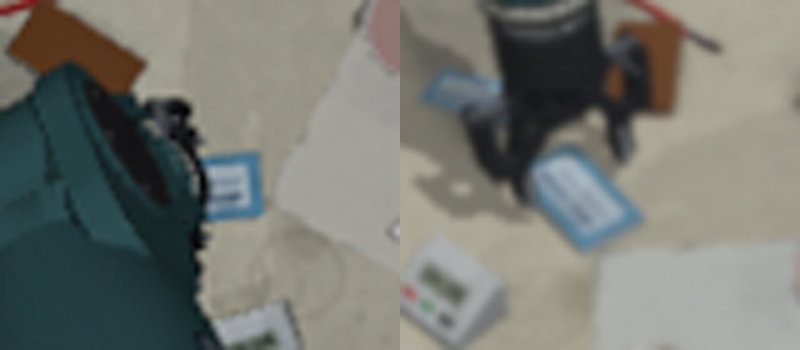

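Run:
```python
from h import *
d=np.array([np.cos(.085),np.sin(.085),0])
for z in(12,20):
  P=np.array([453.8,375.6,z]); p=proj("scene",[P+39*d,P-39*d,P+35*d,P-35*d]); print(z,p.round(1).tolist(),((p-[210,120])*5+[400,0]).round(0).tolist())
```

```text
12 [[254.0, 152.9], [235.8, 162.2], [253.1, 153.4], [236.7, 161.7]] [[620.0, 165.0], [529.0, 211.0], [615.0, 167.0], [534.0, 209.0]]
20 [[253.7, 151.4], [235.4, 160.7], [252.8, 151.9], [236.4, 160.2]] [[619.0, 157.0], [527.0, 203.0], [614.0, 159.0], [532.0, 201.0]]
```

Call:
jog_arm([
  {"delta_pos": [0,0,-1.0],"rot": [0,0,0],"grip": 7.0},
  {"delta_pos": [0,0,-0.4],"rot": [0,0,0],"grip": 7.0},
  {"delta_pos": [0,0,0],"rot": [0,0,0],"grip": 7.0},
  {"delta_pos": [0,0,0],"rot": [0,0,0],"grip": 4.8},
  {"delta_pos": [0,0,0],"rot": [0,0,0],"grip": 4.8},
  {"delta_pos": [0,0,0],"rot": [0,0,0],"grip": 4.8},
  {"delta_pos": [0,0,0],"rot": [0,0,0],"grip": 4.8},
  {"delta_pos": [0,0,0],"rot": [0,0,0],"grip": 4.8},
], grip_force=40)

```text
time: 3.2
position: [453.4, 375.3, 19.6]
tcp_rot: [0.0, 0.677, 0.736, 0.0]
force: [-1.0, -1.8, 5.6]
grip_width: 0.605
```

Call:
jog_arm([
  {"delta_pos": [0,0,1.0],"rot": [0,0,0],"grip": 4.5},
  {"delta_pos": [0,0,3],"rot": [0,0,0],"grip": 4.5},
  {"delta_pos": [0,0,3],"rot": [0,0,0],"grip": 4.5},
  {"delta_pos": [0,0,0],"rot": [0,0,0],"grip": 4.5},
])

```text
time: 3.7
position: [454.3, 376.0, 91.7]
tcp_rot: [0.001, 0.677, 0.736, 0.002]
force: [-0.4, 0.2, -0.1]
grip_width: 0.607
```

Run:
```python
from h import *
s=snapshot("scene")
cv2.imwrite("pics/m2.png",cv2.resize(s[100:190,200:300],None,fx=5,fy=5,interpolation=2))
print(get_obs()['position'],get_obs()['force'],get_obs()['grip_width'])
```

```text
[453.72223532 375.56143321  90.24577466] [-0.68258741  0.42510342 -0.95921546] 0.608476336659728
```

View pics/m2.png

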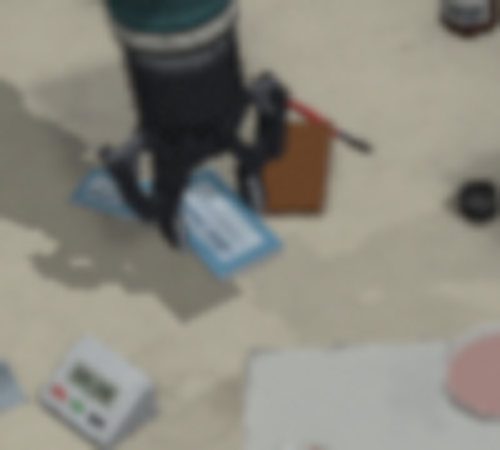

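Call:
jog_arm([
  {"delta_pos": [1.5,-4.0,0],"rot": [0,0,0],"grip": 4.5},
  {"delta_pos": [1.7,-4.5,0],"rot": [0,0,0],"grip": 4.5},
  {"delta_pos": [1.8,-4.8,0],"rot": [0,0,0],"grip": 4.5},
  {"delta_pos": [1.8,-4.8,0],"rot": [0,0,0],"grip": 4.5},
  {"delta_pos": [1.8,-4.8,0],"rot": [0,0,0],"grip": 4.5},
  {"delta_pos": [1.8,-4.8,0],"rot": [0,0,0],"grip": 4.5},
  {"delta_pos": [1.5,-4.0,0],"rot": [0,0,0],"grip": 4.5},
  {"delta_pos": [0,0,-2],"rot": [0,0,0],"grip": 4.5},
  {"delta_pos": [0,0,-2],"rot": [0,0,0],"grip": 4.5},
  {"delta_pos": [0,0,-1],"rot": [0,0,0],"grip": 4.5},
  {"delta_pos": [0,0,0],"rot": [0,0,0],"grip": 4.5},
])

```text
time: 5.12
position: [571.7, 58.4, 38.6]
tcp_rot: [-0.001, 0.677, 0.736, -0.001]
force: [-0.8, 0.2, 0.6]
grip_width: 0.611
```

Run:
```python
from h import *
s=snapshot("scene")
cv2.imwrite("pics/m3.png",cv2.resize(s[130:270,240:400],None,fx=5,fy=5,interpolation=2))
print(get_obs()['position'],get_obs()['force'],get_obs()['grip_width'])
```

```text
[572.1423659   58.44523084  39.24069739] [ 1.73199668  0.20800557 -0.59803755] 0.6076659390673297
```

View pics/m3.png

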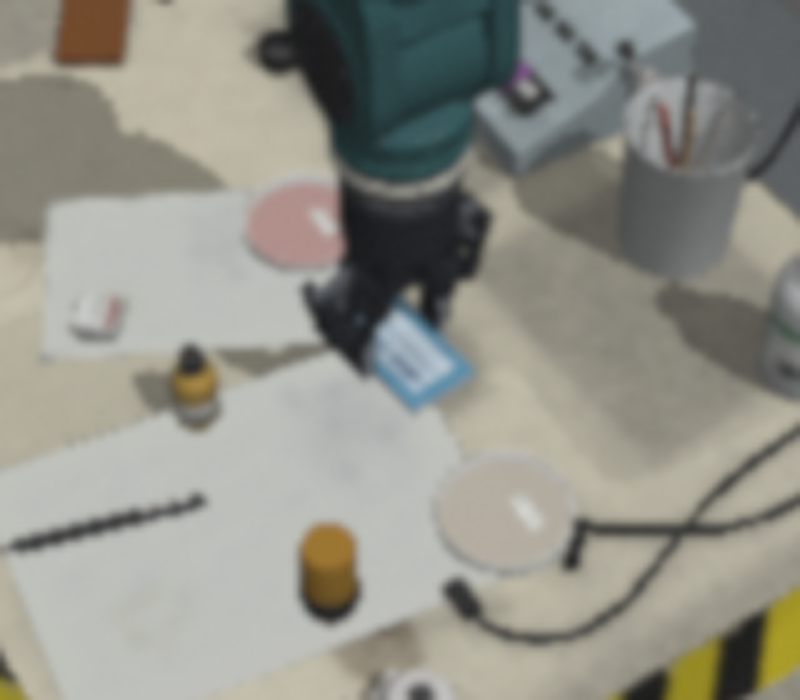

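Call:
jog_arm([
  {"delta_pos": [0.1,0,-1.0],"rot": [0,0,0],"grip": 4.5},
  {"delta_pos": [0,0,-0.6],"rot": [0,0,0],"grip": 4.5},
  {"delta_pos": [0,0,-0.3],"rot": [0,0,0],"grip": 4.5},
  {"delta_pos": [0,0,0],"rot": [0,0,0],"grip": 4.5},
  {"delta_pos": [0,0,0],"rot": [0,0,0],"grip": 6.5},
  {"delta_pos": [0,0,0],"rot": [0,0,0],"grip": 6.5},
  {"delta_pos": [0,0,0],"rot": [0,0,0],"grip": 6.5},
])

```text
time: 6.05
position: [573.4, 58.2, 20.4]
tcp_rot: [0.0, 0.677, 0.736, 0.0]
force: [0.6, 0.5, 0.1]
grip_width: 0.757
```

Call:
jog_arm([
  {"delta_pos": [0,0,3.0],"rot": [0,0,0],"grip": 6.5},
  {"delta_pos": [0,0,5],"rot": [0,0,0],"grip": 6.5},
  {"delta_pos": [-2.2,0.6,3],"rot": [0,0,0],"grip": 6.5},
  {"delta_pos": [-5.0,1.4,0],"rot": [0,0,0],"grip": 6.5},
  {"delta_pos": [-4.0,1.2,0],"rot": [0,0,0],"grip": 6.5},
  {"delta_pos": [-2.0,0.5,0],"rot": [0,0,0],"grip": 6.5},
  {"delta_pos": [0,0,0],"rot": [0,0,0],"grip": 6.5},
  {"delta_pos": [0,0,0],"rot": [0,0,0],"grip": 6.5},
])

```text
time: 7.05
position: [442.3, 95.1, 130.5]
tcp_rot: [0.0, 0.677, 0.736, 0.0]
force: [0.6, -0.8, -0.1]
grip_width: 0.761
```

Run:
```python
from h import *
t=snapshot("top");s=snapshot("scene");cv2.imwrite("pics/top4.png",t);cv2.imwrite("pics/scene4.png",s)
cv2.imwrite("pics/m4.png",np.hstack([cv2.resize(t[175:275,270:370],None,fx=4,fy=4,interpolation=2),cv2.resize(s[150:250,260:360],None,fx=4,fy=4,interpolation=2)]))
print(get_obs()['position'],get_obs()['force'],get_obs()['grip_width'])
for n,im in(("top",t),("scene",s)):
    h=cv2.cvtColor(im,cv2.COLOR_BGR2HSV);m=cv2.inRange(h,(95,60,60),(118,255,255))
    m=cv2.morphologyEx(m,cv2.MORPH_CLOSE,np.ones((7,7)))
    a={"top":(300,340,180,225),"scene":(305,345,180,225)}[n]
    k=np.zeros_like(m);k[a[2]:a[3],a[0]:a[1]]=m[a[2]:a[3],a[0]:a[1]]
    c=max(cv2.findContours(k,0,1)[0],key=cv2.contourArea);b=cv2.boxPoints(cv2.minAreaRect(c));print(n,b.mean(0),plane(n,b,10).round(0).tolist(),plane(n,b,10).mean(0))
```

```text
[442.26020682  95.04927283 130.21884311] [-0.81277663  0.03452746  0.8131668 ] 0.7603882798943039
top [318.07788 197.35655] [[595.0, 110.0, 10.0], [603.0, 11.0, 10.0], [552.0, 7.0, 10.0], [543.0, 105.0, 10.0]] [573.41474412  58.23823682  10.        ]
scene [319.5     202.00002] [[542.0, 99.0, 10.0], [592.0, 117.0, 10.0], [600.0, 11.0, 10.0], [553.0, -5.0, 10.0]] [571.73766621  55.4963437   10.        ]
```

View pics/m4.png

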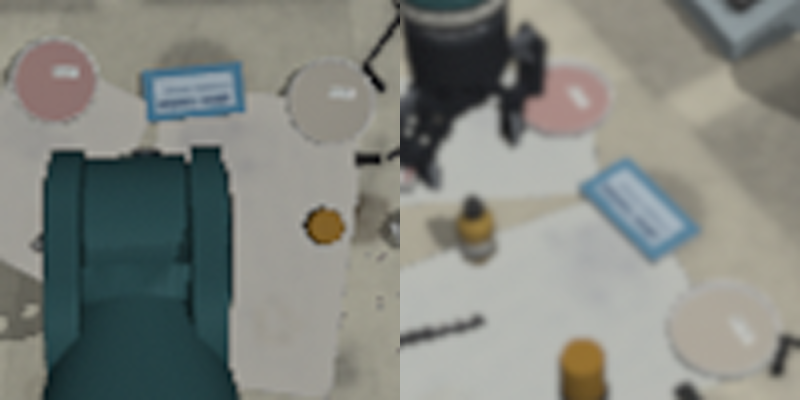

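Call:
jog_arm([
  {"delta_pos": [0,0.05,-3],"rot": [0,0,0],"grip": 6.5},
  {"delta_pos": [0,0,-3],"rot": [0,0,0],"grip": 6.5},
  {"delta_pos": [0,0,-2.5],"rot": [0,0,0],"grip": 6.5},
  {"delta_pos": [0,0,-1.1],"rot": [0,0,0],"grip": 6.5},
  {"delta_pos": [0,0,0],"rot": [0,0,0],"grip": 6.5},
  {"delta_pos": [0,0,0],"rot": [0,0,0],"grip": 4},
  {"delta_pos": [0,0,0],"rot": [0,0,0],"grip": 3.4},
  {"delta_pos": [0,0,0],"rot": [0,0,0],"grip": 2.5},
  {"delta_pos": [0,0,0],"rot": [0,0,0],"grip": 2.5},
  {"delta_pos": [0,0,0],"rot": [0,0,0],"grip": 2.5},
  {"delta_pos": [0,0,0],"rot": [0,0,0],"grip": 2.5},
], grip_force=40)

```text
time: 8.52
position: [441.6, 95.8, 35.0]
tcp_rot: [0.0, 0.677, 0.736, 0.0]
force: [-1.6, -0.8, 8.4]
grip_width: 0.344
```

Run:
```python
from h import *
s=snapshot("scene")
cv2.imwrite("pics/m5.png",cv2.resize(s[160:240,230:330],None,fx=5,fy=5,interpolation=2))
print(get_obs()['position'],get_obs()['force'],get_obs()['grip_width'])
```

```text
[441.63594989  95.79235412  34.99946548] [-2.09355713  0.32006146  7.92153494] 0.34495792671107656
```

View pics/m5.png

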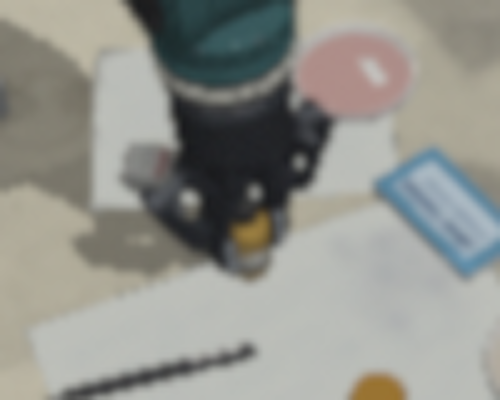

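Call:
jog_arm([
  {"delta_pos": [0,0,1.5],"rot": [0,0,0],"grip": 2.3},
  {"delta_pos": [0,0,3],"rot": [0,0,0],"grip": 2.3},
  {"delta_pos": [2.2,-0.6,0],"rot": [0,0,0],"grip": 2.3},
  {"delta_pos": [3.5,-1.0,0],"rot": [0,0,0],"grip": 2.3},
  {"delta_pos": [3.5,-1.0,0],"rot": [0,0,0],"grip": 2.3},
  {"delta_pos": [2.5,-0.75,0],"rot": [0,0,0],"grip": 2.3},
  {"delta_pos": [1.5,-0.4,0],"rot": [0,0,0],"grip": 2.3},
  {"delta_pos": [0,0,-1.5],"rot": [0,0,0],"grip": 2.3},
  {"delta_pos": [0,0,-1],"rot": [0,0,0],"grip": 2.3},
  {"delta_pos": [0,0,0],"rot": [0,0,0],"grip": 2.3},
  {"delta_pos": [0,0,0],"rot": [0,0,0],"grip": 2.3},
])

```text
time: 9.95
position: [572.9, 58.4, 54.4]
tcp_rot: [-0.0, 0.677, 0.736, -0.0]
force: [0.2, 0.3, -1.0]
grip_width: 0.346
```

Run:
```python
from h import *
s=snapshot("scene")
cv2.imwrite("pics/m6.png",cv2.resize(s[150:240,270:370],None,fx=5,fy=5,interpolation=2))
print(get_obs()['position'],get_obs()['force'],get_obs()['grip_width'])
```

```text
[573.21628163  58.40946948  54.64217741] [-0.06869299  0.36943512 -0.42233084] 0.34163682319940153
```

View pics/m6.png

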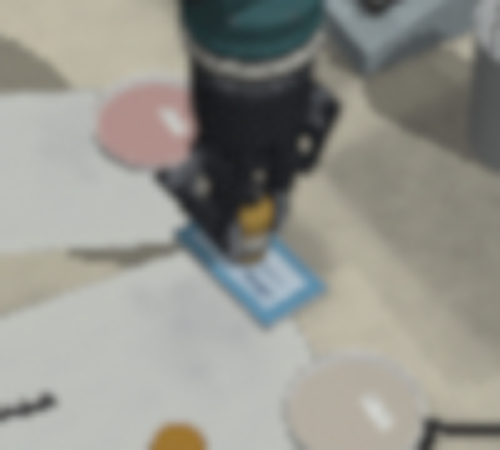

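Call:
jog_arm([
  {"delta_pos": [0,0,-0.5],"rot": [0,0,0],"grip": 2.3},
  {"delta_pos": [0,0,-0.3],"rot": [0,0,0],"grip": 2.3},
  {"delta_pos": [0,0,-0.1],"rot": [0,0,0],"grip": 2.3},
  {"delta_pos": [0,0,0],"rot": [0,0,0],"grip": 2.3},
  {"delta_pos": [0,0,0],"rot": [0,0,0],"grip": 2.3},
])

```text
time: 10.62
position: [573.1, 58.3, 45.5]
tcp_rot: [-0.0, 0.677, 0.736, -0.0]
force: [-2.4, 1.4, 5.8]
grip_width: 0.344
```

Call:
jog_arm([
  {"delta_pos": [0,0,0],"rot": [0,0,0],"grip": 3.6},
  {"delta_pos": [0,0,0],"rot": [0,0,0],"grip": 4.5},
  {"delta_pos": [0,0,0],"rot": [0,0,0],"grip": 6.0},
  {"delta_pos": [0,0,0],"rot": [0,0,0],"grip": 6.5},
  {"delta_pos": [0,0,2.5],"rot": [0,0,0],"grip": 7},
  {"delta_pos": [0,0,4],"rot": [0,0,0],"grip": 7},
  {"delta_pos": [0,0,3],"rot": [0,0,0],"grip": 7},
  {"delta_pos": [-2,-1.9,0],"rot": [0,0,0],"grip": 7},
  {"delta_pos": [-4,-3.7,0],"rot": [0,0,0],"grip": 7},
  {"delta_pos": [-4,-3.8,0],"rot": [0,0,0],"grip": 7},
  {"delta_pos": [-2.4,-2.2,0],"rot": [0,0,0],"grip": 7},
  {"delta_pos": [-1,-1,0],"rot": [0,0,0],"grip": 7},
  {"delta_pos": [0,0,0],"rot": [0,0,0],"grip": 7},
  {"delta_pos": [0,0,0],"rot": [0,0,0],"grip": 7},
])

```text
time: 12.38
position: [440.1, -67.3, 140.3]
tcp_rot: [0.0, 0.677, 0.736, 0.0]
force: [0.4, -0.3, 0.1]
grip_width: 0.822
```

Run:
```python
from h import *
t=snapshot("top");s=snapshot("scene");cv2.imwrite("pics/top7.png",t);cv2.imwrite("pics/scene7.png",s)
cv2.imwrite("pics/m7.png",np.hstack([cv2.resize(t[175:275,270:370],None,fx=4,fy=4,interpolation=2),cv2.resize(s[150:250,260:360],None,fx=4,fy=4,interpolation=2)]))
print(get_obs()['position'],get_obs()['force'],get_obs()['grip_width'])
```

```text
[439.98471338 -67.20121094 140.16021096] [-0.10058168 -0.34654061  0.54593271] 0.8165984685375248
```

View pics/m7.png

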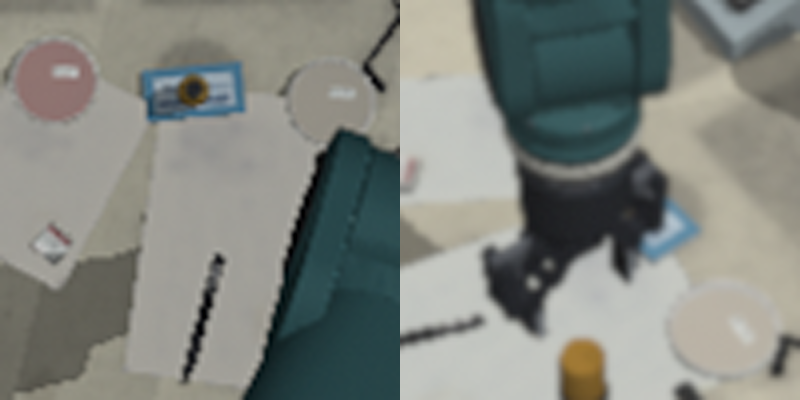

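Call:
jog_arm([
  {"delta_pos": [-0.1,-0.05,-3],"rot": [0,0,0],"grip": 7},
  {"delta_pos": [0,0,-3],"rot": [0,0,0],"grip": 7},
  {"delta_pos": [0,0,-2.5],"rot": [0,0,0],"grip": 7},
  {"delta_pos": [0,0,-0.9],"rot": [0,0,0],"grip": 7},
  {"delta_pos": [0,0,0],"rot": [0,0,0],"grip": 7},
  {"delta_pos": [0,0,0],"rot": [0,0,0],"grip": 4.5},
  {"delta_pos": [0,0,0],"rot": [0,0,0],"grip": 4},
  {"delta_pos": [0,0,0],"rot": [0,0,0],"grip": 3.2},
  {"delta_pos": [0,0,0],"rot": [0,0,0],"grip": 3},
  {"delta_pos": [0,0,0],"rot": [0,0,0],"grip": 3},
  {"delta_pos": [0,0,0],"rot": [0,0,0],"grip": 3},
], grip_force=40)

```text
time: 13.85
position: [438.6, -68.4, 47.0]
tcp_rot: [0.001, 0.677, 0.736, 0.0]
force: [-1.4, 1.0, 8.5]
grip_width: 0.407
```

Run:
```python
from h import *
s=snapshot("scene")
cv2.imwrite("pics/m8.png",cv2.resize(s[190:270,260:360],None,fx=5,fy=5,interpolation=2))
print(get_obs()['position'],get_obs()['force'],get_obs()['grip_width'])
```

```text
[438.6579002  -68.36239786  46.99211306] [-0.31319433  0.36148414  8.82699215] 0.40370963762334294
```

View pics/m8.png

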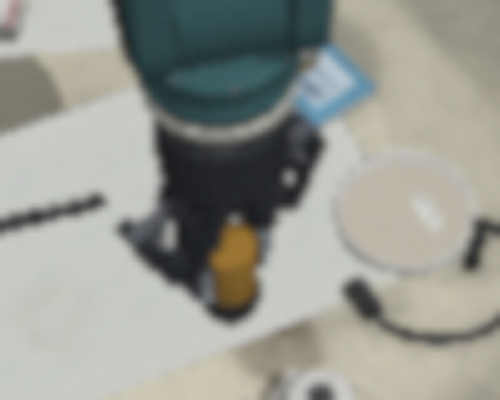

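Call:
jog_arm([
  {"delta_pos": [0,0,2],"rot": [0,0,0],"grip": 2.8},
  {"delta_pos": [0,0,4],"rot": [0,0,0],"grip": 2.8},
  {"delta_pos": [0,-1.5,2.5],"rot": [0,0,0],"grip": 2.8},
  {"delta_pos": [0.3,-4,0],"rot": [0,0,0],"grip": 2.8},
  {"delta_pos": [0.3,-5,0],"rot": [0,0,0],"grip": 2.8},
  {"delta_pos": [0.3,-5,0],"rot": [0,0,0],"grip": 2.8},
  {"delta_pos": [0.3,-5,0],"rot": [0,0,0],"grip": 2.8},
  {"delta_pos": [0.3,-5,0],"rot": [0,0,0],"grip": 2.8},
  {"delta_pos": [0.3,-5,0],"rot": [0,0,0],"grip": 2.8},
  {"delta_pos": [0.3,-3.2,0],"rot": [0,0,0],"grip": 2.8},
  {"delta_pos": [0,-1.5,0],"rot": [0,0,0],"grip": 2.8},
  {"delta_pos": [0,0,0],"rot": [0,0,0],"grip": 2.8},
  {"delta_pos": [0,0,0],"rot": [0,0,0],"grip": 2.8},
])

```text
time: 15.52
position: [459.3, -419.0, 131.4]
tcp_rot: [-0.0, 0.677, 0.736, 0.0]
force: [0.5, -0.6, -1.1]
grip_width: 0.41
```

Run:
```python
from h import *
s=snapshot("scene");t=snapshot("top")
cv2.imwrite("pics/m9.png",np.hstack([cv2.resize(t[170:270,380:480],None,fx=4,fy=4,interpolation=2),cv2.resize(s[270:390,320:440],(400,400),interpolation=2)]))
print(get_obs()['position'],get_obs()['force'],get_obs()['grip_width'])
```

```text
[ 459.36063962 -419.08718711  131.53276573] [ 0.48118797 -0.52128925 -1.46459114] 0.40559312214106696
```

View pics/m9.png

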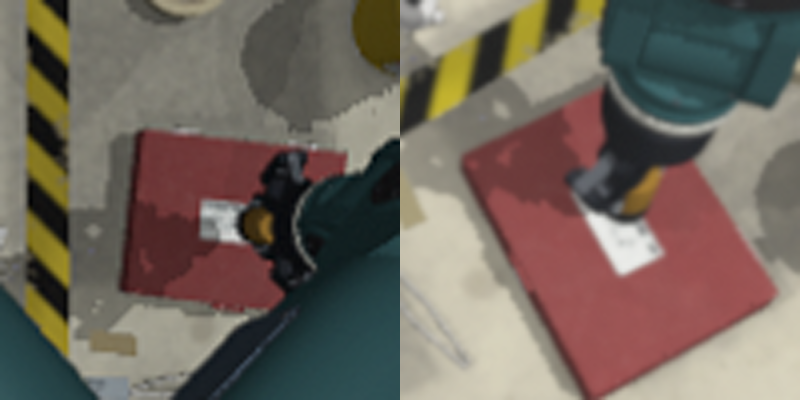

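Call:
jog_arm([
  {"delta_pos": [0.1,-0.1,-2.5],"rot": [0,0,0],"grip": 2.8},
  {"delta_pos": [0,0,-1.5],"rot": [0,0,0],"grip": 2.8},
  {"delta_pos": [0,0,-0.4],"rot": [0,0,0],"grip": 2.8},
  {"delta_pos": [0,0,-0.2],"rot": [0,0,0],"grip": 2.8},
  {"delta_pos": [0,0,0],"rot": [0,0,0],"grip": 2.8},
  {"delta_pos": [0,0,0],"rot": [0,0,0],"grip": 2.8},
])

```text
time: 16.38
position: [460.4, -421.4, 85.7]
tcp_rot: [0.0, 0.677, 0.736, -0.0]
force: [-0.2, 0.7, -1.6]
grip_width: 0.408
```

Call:
jog_arm([
  {"delta_pos": [0,0,-0.15],"rot": [0,0,0],"grip": 2.8},
  {"delta_pos": [0,0,-0.1],"rot": [0,0,0],"grip": 2.8},
  {"delta_pos": [0,0,0],"rot": [0,0,0],"grip": 2.8},
  {"delta_pos": [0,0,0],"rot": [0,0,0],"grip": 2.8},
])

```text
time: 16.88
position: [460.3, -421.2, 82.8]
tcp_rot: [0.0, 0.677, 0.736, 0.0]
force: [-0.1, -0.1, -0.6]
grip_width: 0.406
```

Call:
jog_arm([
  {"delta_pos": [0,0,-0.1],"rot": [0,0,0],"grip": 2.8},
  {"delta_pos": [0,0,0],"rot": [0,0,0],"grip": 2.8},
  {"delta_pos": [0,0,0],"rot": [0,0,0],"grip": 2.8},
])

```text
time: 17.25
position: [460.3, -421.3, 82.7]
tcp_rot: [0.0, 0.677, 0.736, -0.0]
force: [-4.0, 2.7, 13.7]
grip_width: 0.407
```

Call:
jog_arm([
  {"delta_pos": [0,0,0],"rot": [0,0,0],"grip": 4.2},
  {"delta_pos": [0,0,0],"rot": [0,0,0],"grip": 5.5},
  {"delta_pos": [0,0,0],"rot": [0,0,0],"grip": 7},
  {"delta_pos": [0,0,0],"rot": [0,0,0],"grip": 7},
  {"delta_pos": [0,0,2],"rot": [0,0,0],"grip": 7},
  {"delta_pos": [0,0,4],"rot": [0,0,0],"grip": 7},
  {"delta_pos": [0,1,3],"rot": [0,0,0],"grip": 7},
  {"delta_pos": [-0.4,4,0],"rot": [0,0,-4],"grip": 7},
  {"delta_pos": [-0.4,5,0],"rot": [0,0,-4],"grip": 7},
  {"delta_pos": [-0.4,5,0],"rot": [0,0,-4],"grip": 7},
  {"delta_pos": [-0.4,5,0],"rot": [0,0,-4],"grip": 7},
  {"delta_pos": [-0.4,5,0],"rot": [0,0,-4],"grip": 7},
  {"delta_pos": [-0.4,5,0],"rot": [0,0,-4],"grip": 7},
  {"delta_pos": [-0.4,5,0],"rot": [0,0,-4],"grip": 7},
  {"delta_pos": [-0.4,5,0],"rot": [0,0,-4],"grip": 7},
  {"delta_pos": [-0.4,5,0],"rot": [0,0,-4],"grip": 7},
  {"delta_pos": [-0.4,5,0],"rot": [0,0,-4],"grip": 7},
  {"delta_pos": [0,5,0],"rot": [0,0,-4.5],"grip": 7},
  {"delta_pos": [0,5,-2],"rot": [0,0,0],"grip": 7},
  {"delta_pos": [0,2,-2],"rot": [0,0,0],"grip": 7},
])

```text
time: 19.75
position: [420.1, 201.1, 131.4]
tcp_rot: [-0.0, 0.905, 0.426, 0.0]
force: [-0.9, -0.8, -0.0]
grip_width: 0.82
```

Run:
```python
from h import *
s=snapshot("scene");t=snapshot("top")
cv2.imwrite("pics/m10.png",np.hstack([cv2.resize(t[180:270,390:480],(400,400),interpolation=2),cv2.resize(s[270:390,320:440],(400,400),interpolation=2)]))
cv2.imwrite("pics/m10b.png",np.hstack([cv2.resize(t[180:260,260:340],(400,400),interpolation=2),cv2.resize(s[140:220,220:300],(400,400),interpolation=2)]))
o=get_obs();q=o['tcp_rot'];print(o['position'],o['grip_width'],R.from_quat([*q[1:],q[0]]).as_matrix()[:,1].round(3))
```

```text
[419.19243044 200.17892287 130.26581987] 0.8132577251512725 [ 0.771 -0.637 -0.002]
```

View pics/m10.png

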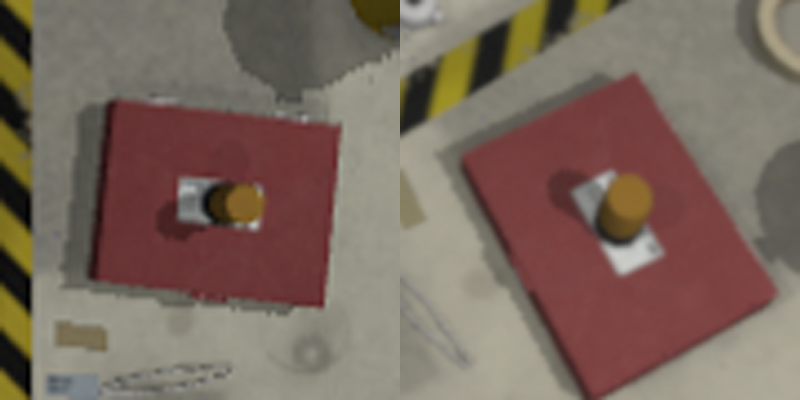

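View pics/m10b.png

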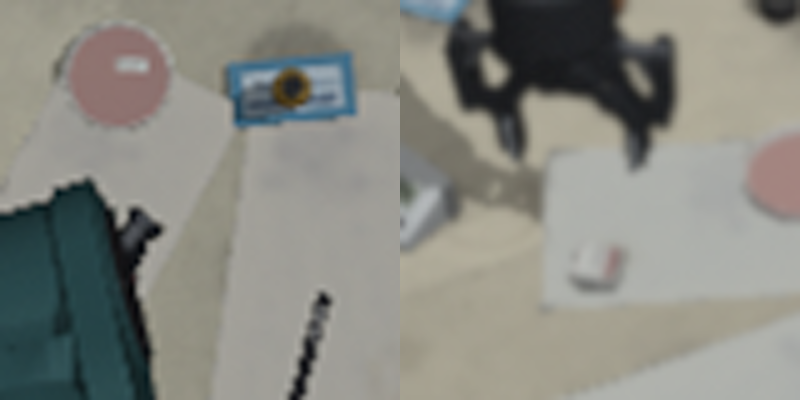

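Run:
```python
from h import *
f=lambda p,x,y,k:(np.array(p)+.5)/k-.5+[x,y]
k=400/90
c=f([(112,100),(340,127),(325,305),(95,278)],390,180,k);W=plane("top",c,36);print(W.round(0).tolist(),W.mean(0))
lt=plane("top",f([(243,203)],390,180,k),99);print("lens top",lt)
k=400/120
c=f([(463-400,158),(637-400,75),(776-400,293),(592-400,395)],320,270,k);W=plane("scene",c,36);print(W.round(0).tolist(),W.mean(0))
print("lens scene",plane("scene",f([(629-400,191)],320,270,k),99),tri(f([(229,191)],320,270,k),f([(243,203)],390,180,400/90)))
print(proj("top",[[460.3,-421,99]]),proj("top",[[460.3,-421,36]]))
```

```text
[[552.0, -327.0, 36.0], [528.0, -532.0, 36.0], [369.0, -514.0, 36.0], [394.0, -309.0, 36.0]] [ 460.62930183 -420.24600761   36.        ]
lens top [[ 460.34066525 -420.68499877   99.        ]]
[[391.0, -315.0, 36.0], [553.0, -335.0, 36.0], [527.0, -533.0, 36.0], [366.0, -513.0, 36.0]] [ 459.1997764  -424.09871073   36.        ]
lens scene [[ 461.62133402 -421.76189607   99.        ]] (array([ 461.00539419, -421.28570243,   98.70590818]), np.float64(1.634996878456541))
[[444.37008532 225.29801075]] [[438.90271733 225.19726882]]
```

Call:
jog_arm([
  {"delta_pos": [0.05,0,-3],"rot": [0,0,0],"grip": 6},
  {"delta_pos": [0,0,-3],"rot": [0,0,0],"grip": 6},
  {"delta_pos": [0,0,-3],"rot": [0,0,0],"grip": 6},
  {"delta_pos": [0,0,-1.4],"rot": [0,0,0],"grip": 6},
  {"delta_pos": [0,0,0],"rot": [0,0,0],"grip": 6},
  {"delta_pos": [0,0,0],"rot": [0,0,0],"grip": 6},
])

```text
time: 20.6
position: [421.4, 198.5, 28.7]
tcp_rot: [0.0, 0.905, 0.424, 0.001]
force: [0.2, 0.9, -0.2]
grip_width: 0.705
```

Run:
```python
from h import *
s=snapshot("scene")
cv2.imwrite("pics/m11.png",cv2.resize(s[150:210,230:290],(600,600),interpolation=2))
print(get_obs()['position'],get_obs()['force'],get_obs()['grip_width'])
```

```text
[421.41525875 198.62989368  28.70031568] [-0.19843907 -0.01362403  0.1613863 ] 0.7052588935992973
```

View pics/m11.png

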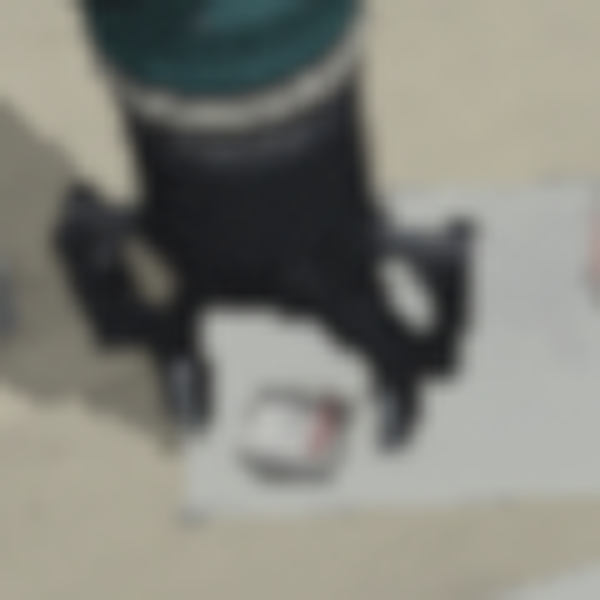

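Call:
jog_arm([
  {"delta_pos": [-0.1,0.2,-0.3],"rot": [0,0,0],"grip": 6},
  {"delta_pos": [0,0,0],"rot": [0,0,0],"grip": 4.2},
  {"delta_pos": [0,0,0],"rot": [0,0,0],"grip": 3.5},
  {"delta_pos": [0,0,0],"rot": [0,0,0],"grip": 2.8},
  {"delta_pos": [0,0,0],"rot": [0,0,0],"grip": 2.7},
  {"delta_pos": [0,0,0],"rot": [0,0,0],"grip": 2.7},
  {"delta_pos": [0,0,0],"rot": [0,0,0],"grip": 2.7},
], grip_force=30)

```text
time: 21.52
position: [419.8, 200.8, 25.0]
tcp_rot: [-0.0, 0.905, 0.425, 0.0]
force: [-1.7, -0.1, 5.8]
grip_width: 0.367
```

Call:
jog_arm([
  {"delta_pos": [0,0,1.5],"rot": [0,0,0],"grip": 2.5},
  {"delta_pos": [0,0,4],"rot": [0,0,0],"grip": 2.5},
  {"delta_pos": [0,0,4],"rot": [0,0,0],"grip": 2.5},
  {"delta_pos": [0,0,0],"rot": [0,0,0],"grip": 2.5},
])

```text
time: 22.02
position: [421.2, 201.2, 122.1]
tcp_rot: [0.0, 0.905, 0.425, 0.002]
force: [0.0, -0.1, -0.5]
grip_width: 0.365
```

Run:
```python
from h import *
s=snapshot("scene")
cv2.imwrite("pics/m12.png",cv2.resize(s[120:210,200:290],(600,600),interpolation=2))
print(get_obs()['position'],get_obs()['force'],get_obs()['grip_width'])
dr=np.array([563.9,-79.3]);dl=np.array([582.8,198.4]);ey=(dl-dr)/np.linalg.norm(dl-dr);ex=np.array([ey[1],-ey[0]])
p=(np.array([(360,118),(390,158),(462,150),(465,180),(460,215),(440,250),(400,275),(386,278),(345,278)])+.5)/7-.5+[310,175]
for a,q in zip(plane("top",p,3),p): print(a[:2].round(0),"dish frame x,y",((a[:2]-dr)@ex).round(0),((a[:2]-dr)@ey).round(0))
S=((np.array([(337,212),(325,260),(190,292),(215,320),(280,347),(350,335),(400,295),(440,245)])+.5)/6-.5+[300,200])
drs=plane("scene",[[340.6,232.1]],14)[0][:2]
for a in plane("scene",S,3): print("scene",((a[:2]-drs)@ex).round(0),((a[:2]-drs)@ey).round(0))
```

```text
[420.34755454 200.96761557 120.4952733 ] [-0.60755942  0.33553109 -0.97095801] 0.36714422609776387
[ 598. -116.] dish frame x,y 36.0 -35.0
[ 575. -134.] dish frame x,y 14.0 -53.0
[ 579. -176.] dish frame x,y 22.0 -95.0
[ 562. -177.] dish frame x,y 4.0 -98.0
[ 541. -174.] dish frame x,y -16.0 -96.0
[ 521. -162.] dish frame x,y -37.0 -86.0
[ 507. -139.] dish frame x,y -53.0 -63.0
[ 505. -131.] dish frame x,y -55.0 -55.0
[ 505. -107.] dish frame x,y -57.0 -32.0
scene 41.0 -26.0
scene 19.0 -48.0
scene -52.0 -31.0
scene -49.0 -52.0
scene -28.0 -81.0
scene 6.0 -92.0
scene 42.0 -85.0
scene 77.0 -70.0
```

View pics/m12.png

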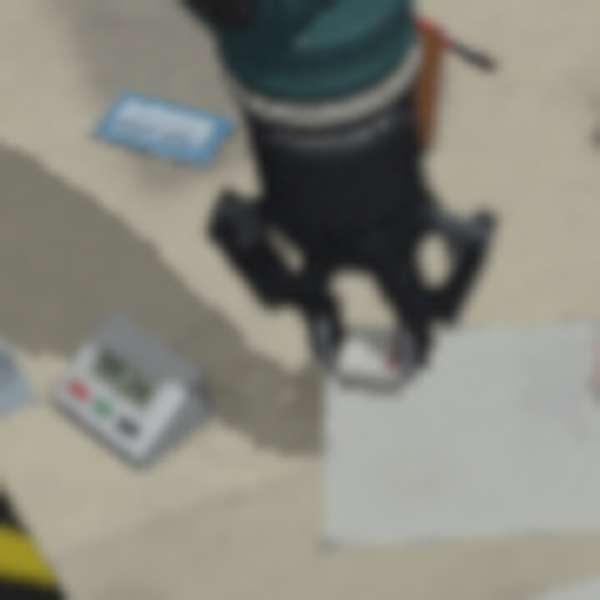

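Call:
jog_arm([
  {"delta_pos": [1.0,-2.8,0],"rot": [0,0,4.5],"grip": 2.5},
  {"delta_pos": [1.8,-4.5,0],"rot": [0,0,4.5],"grip": 2.5},
  {"delta_pos": [1.9,-4.7,0],"rot": [0,0,4.5],"grip": 2.5},
  {"delta_pos": [1.9,-4.7,0],"rot": [0,0,4.5],"grip": 2.5},
  {"delta_pos": [1.9,-4.7,0],"rot": [0,0,4.5],"grip": 2.5},
  {"delta_pos": [1.9,-4.7,0],"rot": [0,0,4.5],"grip": 2.5},
  {"delta_pos": [1.9,-4.7,0],"rot": [0,0,4.5],"grip": 2.5},
  {"delta_pos": [1.3,-3.1,0],"rot": [0,0,4.0],"grip": 2.5},
  {"delta_pos": [0.6,-1.5,0],"rot": [0,0,0],"grip": 2.5},
  {"delta_pos": [0,0,-2.5],"rot": [0,0,0],"grip": 2.5},
  {"delta_pos": [0,0,-2.5],"rot": [0,0,0],"grip": 2.5},
  {"delta_pos": [0,0,0],"rot": [0,0,0],"grip": 2.5},
  {"delta_pos": [0,0,0],"rot": [0,0,0],"grip": 2.5},
])

```text
time: 23.7
position: [561.9, -152.8, 70.3]
tcp_rot: [0.0, 0.733, 0.68, 0.0]
force: [0.2, -0.0, -0.3]
grip_width: 0.365
```

Run:
```python
from h import *
s=snapshot("scene");t=snapshot("top")
cv2.imwrite("pics/m13.png",np.hstack([cv2.resize(t[160:240,320:400],(400,400),interpolation=2),cv2.resize(s[200:280,310:390],(400,400),interpolation=2)]))
o=get_obs();q=o['tcp_rot'];print(o['position'],o['grip_width'],o['force'],R.from_quat([*q[1:],q[0]]).as_matrix()[:,1].round(3))
```

```text
[ 562.21346585 -153.16477907   70.70782704] 0.3669063970829455 [-0.08845594  0.3549539  -0.31786848] [ 0.997 -0.074  0.001]
```

View pics/m13.png

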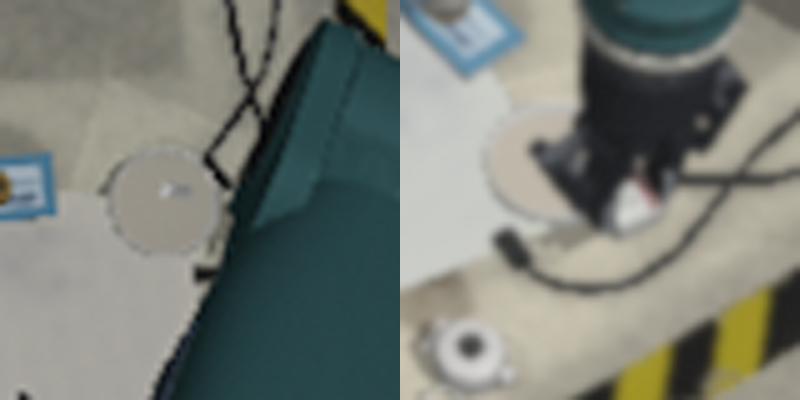

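Call:
jog_arm([
  {"delta_pos": [0,0,-2],"rot": [0,0,0],"grip": 2.5},
  {"delta_pos": [0,0,-1.4],"rot": [0,0,0],"grip": 2.5},
  {"delta_pos": [0,0,0],"rot": [0,0,0],"grip": 2.5},
  {"delta_pos": [0,0,0],"rot": [0,0,0],"grip": 2.5},
])

```text
time: 24.3
position: [562.1, -153.3, 36.3]
tcp_rot: [0.0, 0.733, 0.68, 0.0]
force: [-0.6, 0.1, -0.2]
grip_width: 0.361
```

Run:
```python
from h import *
s=snapshot("scene")
cv2.imwrite("pics/m14.png",cv2.resize(s[210:270,320:380],(600,600),interpolation=2))
o=get_obs();print(o['position'],o['grip_width'],o['force'])
```

```text
[ 562.15052507 -153.35646977   36.42526046] 0.3702820995051824 [-4.37125400e-05 -1.35289752e-02  1.59287748e-01]
```

View pics/m14.png

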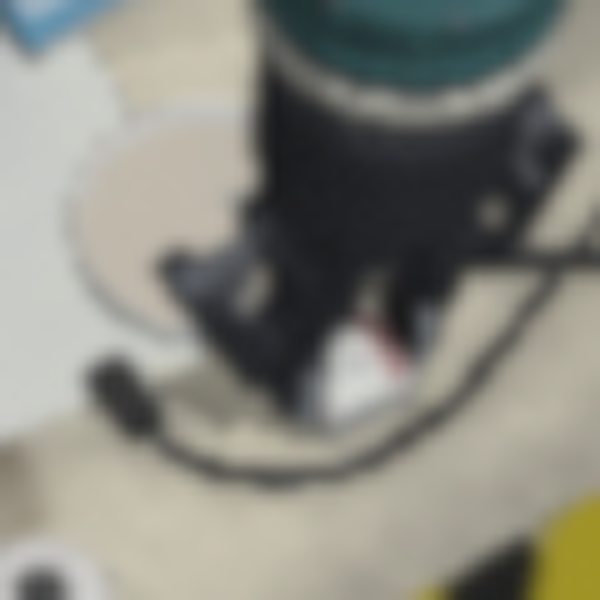

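Call:
jog_arm([
  {"delta_pos": [0,-0.2,-0.6],"rot": [0,0,0],"grip": 2.5},
  {"delta_pos": [0,0,-0.3],"rot": [0,0,0],"grip": 2.5},
  {"delta_pos": [0,0,-0.1],"rot": [0,0,0],"grip": 2.5},
  {"delta_pos": [0,0,0],"rot": [0,0,0],"grip": 2.5},
  {"delta_pos": [0,0,0],"rot": [0,0,0],"grip": 2.5},
])

```text
time: 24.98
position: [561.8, -155.2, 25.8]
tcp_rot: [0.0, 0.733, 0.68, 0.0]
force: [-0.1, 0.5, -1.4]
grip_width: 0.363
```

Call:
jog_arm([
  {"delta_pos": [0,0,-0.1],"rot": [0,0,0],"grip": 2.5},
  {"delta_pos": [0,0,0],"rot": [0,0,0],"grip": 2.5},
  {"delta_pos": [0,0,0],"rot": [0,0,0],"grip": 2.5},
])

```text
time: 25.35
position: [561.9, -155.3, 25.0]
tcp_rot: [0.0, 0.733, 0.68, 0.0]
force: [-1.0, 1.1, 5.6]
grip_width: 0.366
```

Contact felt. Release gently, go up and clear away.

Call:
jog_arm([
  {"delta_pos": [0,0,0],"rot": [0,0,0],"grip": 3.7},
  {"delta_pos": [0,0,0],"rot": [0,0,0],"grip": 4.2},
  {"delta_pos": [0,0,0],"rot": [0,0,0],"grip": 4.6},
  {"delta_pos": [0,0,1.0],"rot": [0,0,0],"grip": 4.6},
  {"delta_pos": [0,0,3],"rot": [0,0,0],"grip": 4.6},
  {"delta_pos": [0,0,5],"rot": [0,0,0],"grip": 4.6},
  {"delta_pos": [0,0,5],"rot": [0,0,0],"grip": 4.6},
  {"delta_pos": [-4,-4,2],"rot": [0,0,0],"grip": 4.6},
  {"delta_pos": [-5,-3,2],"rot": [0,0,0],"grip": 4.6},
  {"delta_pos": [-5,-3,2],"rot": [0,0,0],"grip": 4.6},
  {"delta_pos": [-5,-3,2],"rot": [0,0,0],"grip": 4.6},
  {"delta_pos": [-5,-3,2],"rot": [0,0,0],"grip": 4.6},
  {"delta_pos": [0,0,0],"rot": [0,0,0],"grip": 4.6},
])

```text
time: 26.98
position: [319.5, -317.2, 266.8]
tcp_rot: [0.002, 0.734, 0.679, -0.0]
force: [1.1, -0.2, -0.1]
grip_width: 0.538
```

Run:
```python
from h import *
s=snapshot("scene");t=snapshot("top");cv2.imwrite("pics/top15.png",t);cv2.imwrite("pics/scene15.png",s)
cv2.imwrite("pics/m15.png",cv2.resize(t[170:260,260:480],None,fx=3.6,fy=3.6,interpolation=2))
cv2.imwrite("pics/m15b.png",cv2.resize(s[140:390,250:450],None,fx=2.4,fy=2.4,interpolation=2))
o=get_obs();print(o['position'],o['force'])
```

```text
[ 321.58832606 -315.36941816  265.29444259] [0.30201999 1.12562053 0.52672116]
```

View pics/m15.png

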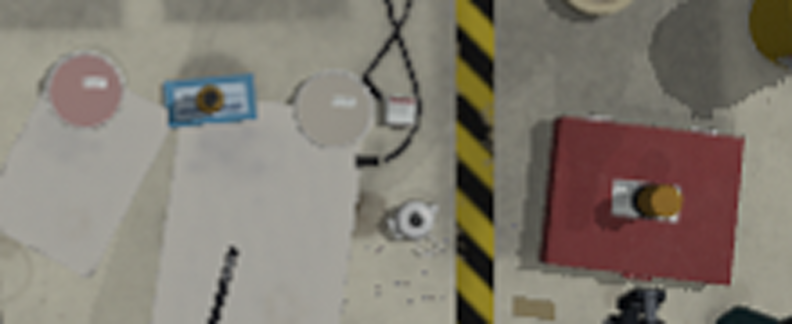

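View pics/m15b.png

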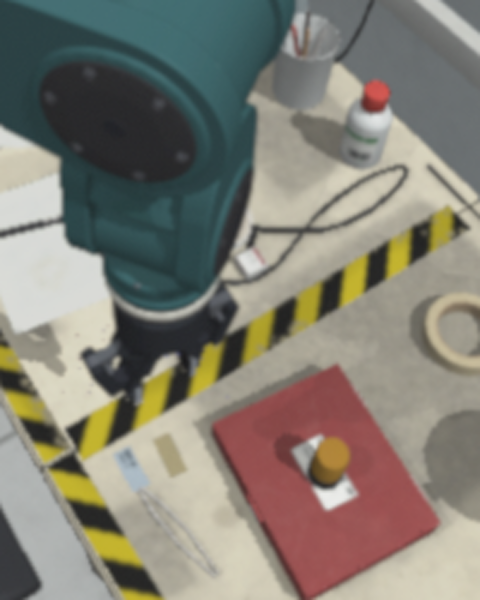

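Run:
```python
from h import *
t=cv2.imread("pics/top15.png")
cv2.imwrite("pics/m16.png",np.hstack([cv2.resize(t[180:220,265:305],None,fx=9,fy=9,interpolation=2)[:,:250],cv2.resize(t[180:220,335:385],None,fx=9,fy=9,interpolation=2)]))
h=cv2.cvtColor(t,cv2.COLOR_BGR2HSV)
m=cv2.inRange(h,(0,25,90),(8,90,255));k=np.zeros_like(m);k[180:212,268:300]=m[180:212,268:300];M=cv2.moments(k,True);dl=[M['m10']/M['m00'],M['m01']/M['m00']]
print("dishL px",dl,"start 283.3 195.0")
m=cv2.inRange(h,(95,60,60),(118,255,255));m=cv2.morphologyEx(m,cv2.MORPH_CLOSE,np.ones((7,7)));k=np.zeros_like(m);k[180:225,300:340]=m[180:225,300:340]
c=max(cv2.findContours(k,0,1)[0],key=cv2.contourArea);P=plane("top",cv2.boxPoints(cv2.minAreaRect(c)),10).mean(0)
f=lambda p:(np.array([p])+.5)/3.6-.5+[260,170]
print("pack",P,"bottle",plane("top",f((210,98)),78))
A=plane("top",[dl],14)[0];B=plane("top",f((333,108.5)),14)[0];S=plane("top",f((400,109.5)),16)[0];print(A,B,(A+B)/2,S)
ey=(A-B)[:2]/np.linalg.norm((A-B)[:2]);ex=np.array([ey[1],-ey[0]]);print("slip x,y",(S-B)[:2]@ex,(S-B)[:2]@ey)
print("lens",proj("top",[[460.5,-420.5,99]])," crop:",(proj("top",[[460.5,-420.5,99]])-[260,170])*3.6)
```

```text
dishL px [283.30434782608694, 194.96321070234114] start 283.3 195.0
pack [573.41474412  58.23823682  10.        ] bottle [[570.56922801  58.80733318  78.        ]]
[582.93495155 198.34204278  14.        ] [563.16829458 -79.00689277  14.        ] [573.05162306  59.66757501  14.        ] [ 561.83193677 -153.84301783   16.        ]
slip x,y 3.9870991359040877 -74.74178554799764
lens [[444.23821993 225.24558254]]  crop: [[663.25759174 198.88409715]]
```

View pics/m16.png

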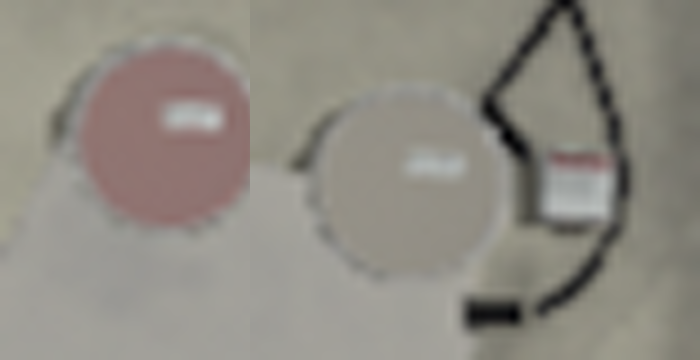

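Run:
```python
from h import *
print(get_obs()['qvel'].round(3)); print(ctrl.job_done())
```

```text
[ 0.041  0.015 -0.007 -0.007  0.002  0.003]
the job is handed in; nothing more can be done
None
```

The job is handed in at about 27 s of the 93 s allowed. The tissue packet, oil bottle, lens case and cover-slip box are all placed, upright and released. My last checks in the top view, with lens case and slide box from the earlier after-release pictures:

| Check | Measured | Limit |
|---|---|---|
| Packet from the midpoint of the dishes | about 1.5 mm | 15 mm |
| Bottle from the packet centre | about 3 mm | 12 mm |
| Slip box beyond the right dish, between centres | about 75 mm | 66–105 mm |
| Slip box off the dish line | about 4 mm | 15 mm |
| Lens case from the lid centre | about 0.5 mm (3–4 mm in the scene view) | 15 mm |
| Left dish shift | none seen | 12 mm |
| Right dish shift | about 1 mm, within measuring error | 12 mm |
| Slide box shift | about 1 mm, within measuring error | 12 mm |

- **Slip box gap:** I set it about 13 mm clear of the dish rather than 2 cm. That keeps it flat on the bench between the cable plug and the cable loop.
- **Which packet:** I took the larger of the two blue ones, at top-view pixel (239, 228); the smaller blue one at (204, 233) and the brown one were left alone.
- **Disagreements:** the scene camera put flat objects up to about 6 mm further toward −y than the top view. It also triangulated the dish and packet tops 5–12 mm too low. I used top-view positions with contact felt at each placing except the packet, which I set down by height alone.

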